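# Hang the belt pulleys on their slanted storage pegs

## Task

Put away the two belt pulleys: hang each one on the slanted peg that its bore fits (small bore on the thin peg, large bore on the thick one), slid fully home with its flat side against the sloping plate and its hub facing outward. Leave the glue bottle, the oil can and the machined block beside them where they stand.

Things in the scene. Friction and masses are not known exactly. Their poses are not given: they have to be found in the camera images.
- thin_peg: round steel peg, 16 mm in diameter, 65 mm long, end bevelled by 5 mm, square on a sloping grey plate (98 x 96 mm) of its fixed stand; leans 30 degrees from vertical, up and towards the robot. Origin: the peg's root on the plate's face, 78 mm above the table; z: outward along the peg; y: level, across it. Fits the small-bore pulley
- thick_peg: round steel peg, 30 mm in diameter, 65 mm long, end bevelled by 5 mm, square on a sloping grey plate (98 x 96 mm) of its fixed stand; leans 30 degrees from vertical, up and towards the robot. Origin: the peg's root on the plate's face, 78 mm above the table; z: outward along the peg; y: level, across it. Fits the large-bore pulley
- thin_stand: folded grey sheet-steel stand fixed to the table, base 135 x 96 mm, 103 mm tall, carrying the thin (16 mm) steel peg; origin: centre of its underside; its own -x is the side the peg leans towards (roughly the robot, within about 30 degrees)
- thick_stand: folded grey sheet-steel stand fixed to the table, base 135 x 96 mm, 103 mm tall, carrying the thick (30 mm) steel peg; origin: centre of its underside; its own -x is the side the peg leans towards (roughly the robot, within about 30 degrees)
- small_bore_pulley: plain aluminium belt pulley, 0.2 to 0.4 kg, loose, lying on the table hub up: grooved rim 96 mm in diameter, 18 mm high; on it a round hub 42 mm in diameter, up to 42 mm height, by which it can be gripped; through bore 24 mm. Origin: centre of the flat underside, at the bore's mouth; z: along the bore, towards the hub
- large_bore_pulley: plain aluminium belt pulley, 0.2 to 0.4 kg, loose, lying on the table hub up: grooved rim 96 mm in diameter, 18 mm high; on it a round hub 56 mm in diameter, up to 42 mm height, by which it can be gripped; through bore 38 mm. Origin: centre of the flat underside, at the bore's mouth; z: along the bore, towards the hub
- glue_bottle: bystander: white bottle with a tapered red cap, 47 x 47 x 134 mm, upright on the table; origin: centre of its underside; z up
- oil_can: bystander: green oil can with a thin spout, 87 x 71 x 167 mm, upright on the table; origin: centre of its underside; z up
- block: bystander: grey machined metal block, 45 x 60 x 32 mm, lying on the table; origin: centre of its underside; z up

How it is judged:
At the end, for the whole second after the job is handed in: The small-bore pulley is on the thin peg and the large-bore pulley on the thick peg; each with the centre of its flat side within 8 mm of the plate, within 11 mm of the peg's axis each way, its bore parallel to the peg within 0.15 rad, hub outward, and at rest (z of small_bore_pulley in the frame of thin_peg between -0.005 and 0.008 m and x of small_bore_pulley in the frame of thin_peg between -0.011 and 0.011 m and y of small_bore_pulley in the frame of thin_peg between -0.011 and 0.011 m and angle between the z axis of small_bore_pulley and the z axis of thin_peg, either way round below 0.15 rad and linear speed of each of small_bore_pulley, large_bore_pulley below 0.02 m/s and z of large_bore_pulley in the frame of thick_peg between -0.005 and 0.008 m and x of large_bore_pulley in the frame of thick_peg between -0.011 and 0.011 m and y of large_bore_pulley in the frame of thick_peg between -0.011 and 0.011 m and angle between the z axis of large_bore_pulley and the z axis of thick_peg, either way round below 0.15 rad); the robot touches nothing.
It fails at once if the glue bottle was pushed away or knocked over (distance of glue_bottle from where it was at the start of the episode above 0.04 m or angle between glue_bottle's own z axis and vertical above 0.5 rad).
It fails at once if the oil can was pushed away or knocked over (distance of oil_can from where it was at the start of the episode above 0.04 m or angle between oil_can's own z axis and vertical above 0.5 rad).
It fails at once if the machined block was pushed away or knocked over (distance of block from where it was at the start of the episode above 0.04 m or angle between block's own z axis and vertical above 0.5 rad).
It also fails if it takes over 64 s, if anything falls off the work surface, if the arm or the gripper's body presses on something with over 40 N, if the wrist force passes 120 N, or if a joint passes its speed limit or range.

## Robot

A 6-joint arm with a two-finger parallel gripper is mounted at the origin on a cart in front of the work surface, level with it; the furniture and walls round the work are solid. World frame = base frame: x ahead of the robot, y to its left, z up, the work surface at z = 0. Lengths are in m, angles in rad, forces in N, time in s.
With the tool pointing down it reaches from about 0.275 to 0.825 m from the base axis. Payload 5.2 kg.
Tool frame: the origin (TCP) lies between the finger pads; the fingertips stand 19 mm ahead of it and the grasp point (between the pads) is the TCP (manip.tips_ahead is the distance from the TCP to the fingertips, in m); z points along the fingers, y is the line along which they close (so a half turn about z gives the same grasp; the last joint's range is limited). The gripper opens to 93 mm and grips with 3 to 60 N. Pads are 15 mm wide; open, the fingers measure 128 mm over their backs; the gripper's body (75 mm by 188 mm) begins 65 mm behind the grasp point.
Start: joints at [-1.424, 0.259, 1.535, -0, 1.348, -0.203], TCP at [0.189, -0.517, 0.238] pointing down, gripper open.
Joint ranges: [-3.14, 3.14], [-0.91, 2.08], [0.19, 2.58], [-1.22, 4.36], [0.22, 2.71], [-3.12, 3.12]. Speed limits (rad/s): [2.57, 2.57, 3.14, 3.14, 3.14, 3.14].

## Interface

Orientations are given as a unit quaternion [x, y, z, w].
In Python, from plant import manip gives the robot as it stands.
- The arm moves only by the tool carry_out, never from a script. Its argument "commands" is a list of rows, each an object with "twist": the turn, a rotation vector about the tool's x, y, z as a fraction of full scale, a list of three; "delta_pos": the shift along the tool's x, y, z as a fraction of full scale, a list of three; "fingers": the opening, from -1 (shut) to 1 (fully open). A call has 1 to 12 rows; each row shifts and turns the commanded pose from where the row before left it, along the tool's axes as they then stand; what a row does not reach is not made up. Full scale, the value 1, is 1 m for a shift and pi/2 rad for a turn. A row lasts 1/12 s, in which the tool goes at most 41.7 mm and 7.16 degrees, less where a joint would pass 70% of its speed; a pose out of reach is approached as far as the arm can. A call with a number of a shift or a turn outside -1 to 1 is refused whole. A call with a gripper value outside its range is refused whole. The fingers move at their own pace and stop on an object; "force" is the grip in N (left out, the last holds). Time passes only in rows, so rows that do not move let the fingers close. It gives the time, the measured TCP pose, the force, the opening and the grip force at its end, in the units of the state.
- manip.observe(): the state, without advancing time (a new reading comes with each control period).
- manip.read_camera(name): name is "scene" or "side" or "wrist"; returns a dict with "img" (400x640x3 uint8, blue, green, red), "mtx" (3x3 intrinsics, pixels), "D" ([k1, k2, p1, p2, k3] as OpenCV has them; the pictures are not rectified), "pose" (4x4, takes a point from camera to world coordinates); the wrist camera has in their place "hand_eye" (4x4, takes a point from camera to tool coordinates, whose origin is the TCP and whose axes are the flange's). Camera axes: x right, y up, looking along -z (the intrinsics and any distortion apply to the point x, -y, -z); pixel columns grow to the right and rows downward; lengths in m; the calibration is good to about 2 mm. A picture is of the moment at which its call begins: read the wrist's pose just before it. There is no depth.
- manip.hand_in(): hands the job in; it is judged then, once.
The state is a dict: "clock": time; "joint_positions": joint angles; "qvel": joint speeds; "tau": joint torques, N m; "tool_pos": TCP position; "ee_rot": TCP orientation; "contact_force": force on the tool from outside, world axes, zero at the start; "moment": the same for the moment, N m; "finger_gap": opening from 0.0 (shut) to 1.0 (fully open); "finger_force": force on a finger pad.
Only numpy, scipy, OpenCV 4.12 (cv2) and the standard library are available. Lean on these libraries where they do the work, as an engineer would, in place of code of your own. Each camera call takes 0.05 s, during which the arm holds its last target. There are 200 camera calls.

## Working session

There is one attempt and no reset: what is moved stays moved. The work goes in short steps, Python scripts to look and compute and a tool call to move; the robot and the scene stay as the last step left them, time stands still between calls to the robot, and variables do not carry over. Pictures are saved under pics/ and viewed, at most 10 in all, crops included, and the job is handed in when it is done.

Besides the shell and the picture viewer there is one more tool, called after "Emit:" by a JSON object that holds its "op" and its "data", one argument or row to a line. carry_out: Moves the arm, as the interface text tells. Shift numbers are shares of 1 m and turn numbers shares of pi/2 rad, none past 1 either way. Its arguments: {"type":"object","properties":{"commands":{"type":"array"},"force":{"type":"number"}},"required":["commands"]}

```bash
mkdir -p pics; ls
python3 - <<'E'
from plant import manip
import cv2
s=manip.observe();print({k:s[k] for k in('clock','tool_pos','ee_rot','finger_gap','contact_force')},manip.tips_ahead)
for n in('scene','side'):
    c=manip.read_camera(n);cv2.imwrite(f'pics/{n}0.png',c['img']);print(n,c['mtx'].tolist() if hasattr(c['mtx'],'tolist') else c['mtx'],c['D'],c['pose'])
print(manip.read_camera('wrist')['hand_eye'])
E
```

```text
pics
{'clock': 0.0, 'tool_pos': array([ 0.18842054, -0.51616057,  0.23681843]), 'ee_rot': array([ 9.84746881e-01,  1.73990563e-01,  1.98941767e-05, -9.29383208e-04]), 'finger_gap': 1.0010397885642286, 'contact_force': array([-0.0613089 , -0.13333632,  0.64281526])} 0.019
scene [[484.57075789778935, 0.0, 314.1852841763662], [0.0, 484.57075789778935, 201.6294128372439], [0.0, 0.0, 1.0]] [-0.06383879  0.          0.          0.          0.        ] [[ 0.73741794  0.44774793 -0.50570403  0.01426197]
 [-0.67527054  0.47210734 -0.56667836 -1.0652735 ]
 [-0.01498248  0.75936582  0.65049141  0.84106168]
 [ 0.          0.          0.          1.        ]]
side [[366.7574605055934, 0.0, 317.8232630616767], [0.0, 366.7574605055934, 196.0983773202347], [0.0, 0.0, 1.0]] [0.01588645 0.         0.         0.         0.        ] [[ 0.90644542  0.18327123 -0.38048438  0.25370636]
 [-0.42228934  0.38195725 -0.82205862 -1.0967231 ]
 [-0.00533093  0.90582576  0.42361688  0.45179411]
 [ 0.          0.          0.          1.        ]]
[[ 3.30591301e-04  9.56717018e-01  2.91019653e-01  8.12405916e-02]
 [ 9.99998216e-01  2.24879118e-04 -1.87525614e-03  5.44277152e-04]
 [-1.85953370e-03  2.91019754e-01 -9.56715237e-01 -1.45521806e-01]
 [ 0.00000000e+00  0.00000000e+00  0.00000000e+00  1.00000000e+00]]
```

View pics/scene0.png

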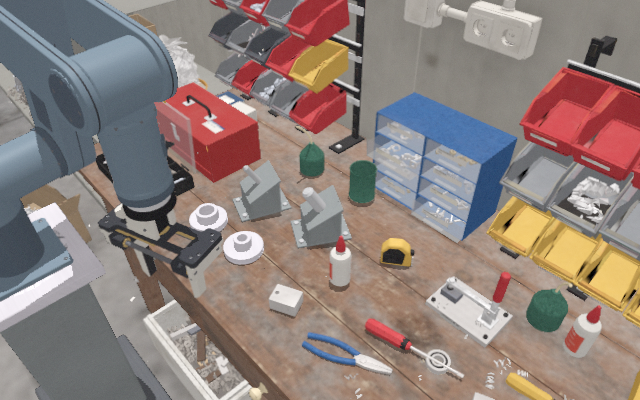

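View pics/side0.png

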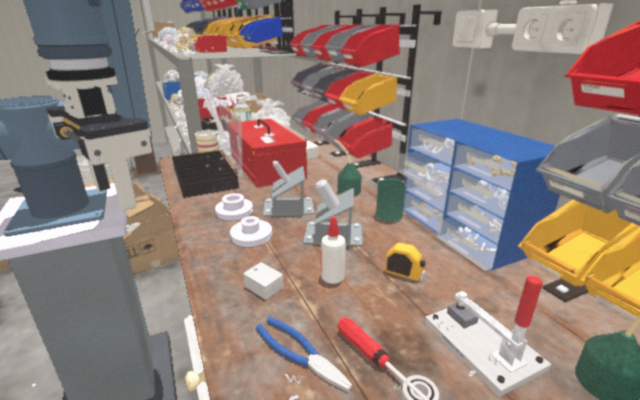

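Scene: pulleys at (208,216) and (243,246), thin stand at (262,195), thick stand at (322,217), bottle at (340,262), block at (286,300), oil can at (312,160). Side: pulleys at (233,207) and (251,232), stands at (290,200) and (333,225). Next: rough positions.

```bash
cat > h.py <<'E'
import numpy as np,cv2
from scipy.spatial.transform import Rotation as R
from plant import manip
def cam(n):
    s=manip.observe();c=manip.read_camera(n)
    if n=='wrist':
        T=np.eye(4);T[:3,:3]=R.from_quat(s['ee_rot']).as_matrix();T[:3,3]=s['tool_pos'];c['pose']=T@c['hand_eye']
    return c
def ray(c,p):
    u=cv2.undistortPoints(np.array([[p]],float),np.array(c['mtx']),np.array(c['D']))[0,0]
    P=np.array(c['pose']);return P[:3,3],P[:3,:3]@np.array([u[0],-u[1],-1])
def onz(c,p,z):
    o,d=ray(c,p);return o+d*(z-o[2])/d[2]
def tri(*cp):
    A=np.zeros((3,3));b=np.zeros(3)
    for c,p in cp:
        o,d=ray(c,p);d=d/np.linalg.norm(d);M=np.eye(3)-np.outer(d,d);A+=M;b+=M@o
    x=np.linalg.solve(A,b);return x
def proj(c,X):
    P=np.array(c['pose']);q=P[:3,:3].T@(np.array(X)-P[:3,3])
    return cv2.projectPoints(np.array([[q[0],-q[1],-q[2]]]),np.zeros(3),np.zeros(3),np.array(c['mtx']),np.array(c['D']))[0][0,0]
E
python3 - <<'E'
from h import *
a=cam('scene');b=cam('side')
for n,p,z in(('small?',(208,210),.042),('p2',(243,238),.042),('block',(286,297),.03),('bottle',(340,282),.0)):print(n,onz(a,p,z).round(3))
for n,p,z in(('small?',(233,200),.042),('p2',(250,223),.042),('bottle',(333,278),0)):print(n,onz(b,p,z).round(3))
print('thin tip',tri((a,(248,170)),(b,(277,165))).round(3),'thick tip',tri((a,(308,192)),(b,(320,185))).round(3))
print(onz(a,(312,175),0))
w=np.zeros((600,800,3),np.uint8)
w[:300]=cv2.resize(a['img'][140:260,180:380],(800,480),interpolation=cv2.INTER_CUBIC)[:300] if 0 else cv2.resize(a['img'][150:250,185:385],(600,300),interpolation=cv2.INTER_CUBIC)[:, :].copy() if 0 else 0
w[:300,:600]=cv2.resize(a['img'][155:255,185:385],(600,300),interpolation=cv2.INTER_CUBIC)
w[300:,:600]=cv2.resize(b['img'][150:250,205:405],(600,300),interpolation=cv2.INTER_CUBIC)
cv2.imwrite('pics/crop.png',w[:,:600])
E
```

```text
small? [ 0.421 -0.21   0.042]
p2 [ 0.426 -0.351  0.042]
block [ 0.394 -0.545  0.03 ]
bottle [ 0.523 -0.576  0.   ]
small? [ 0.414 -0.228  0.042]
p2 [ 0.421 -0.366  0.042]
bottle [ 0.526 -0.578  0.   ]
thin tip [ 0.536 -0.236  0.121] thick tip [ 0.581 -0.406  0.124]
[ 7.42437864e-01 -2.42190399e-01  1.11022302e-16]
```

View pics/crop.png

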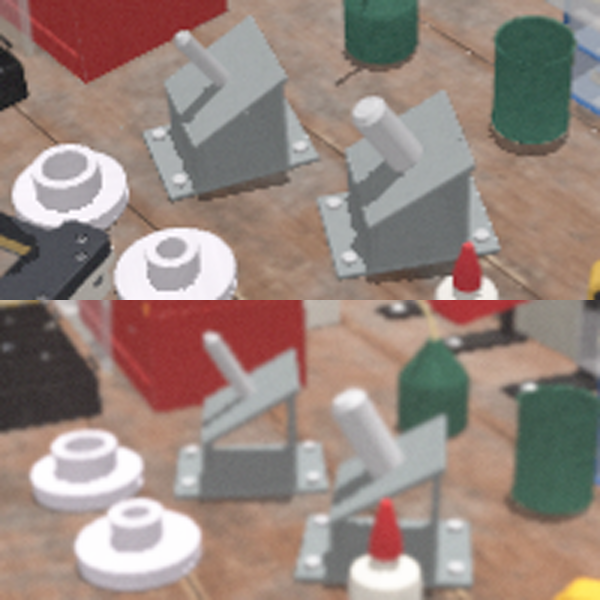

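The far pulley at (208,210) has the wide bore and the near one at (243,238) the narrow one. The far-left stand carries the thin peg. I'll move the wrist camera overhead for a precise look.

Emit:
{"op": "carry_out", "data": {
  "commands": [
    {"delta_pos":[0.03,-0.013,-0.012],"twist":[0,0,0],"fingers":1},
    {"delta_pos":[0.03,-0.013,-0.012],"twist":[0,0,0],"fingers":1},
    {"delta_pos":[0.03,-0.013,-0.012],"twist":[0,0,0],"fingers":1},
    {"delta_pos":[0.03,-0.013,-0.012],"twist":[0,0,0],"fingers":1},
    {"delta_pos":[0.03,-0.013,-0.012],"twist":[0,0,0],"fingers":1},
    {"delta_pos":[0.03,-0.013,-0.012],"twist":[0,0,0],"fingers":1},
    {"delta_pos":[0.03,-0.013,-0.012],"twist":[0,0,0],"fingers":1},
    {"delta_pos":[0.03,-0.013,-0.012],"twist":[0,0,0],"fingers":1},
    {"delta_pos":[0,0,0],"twist":[0,0,0.074],"fingers":1},
    {"delta_pos":[0,0,0],"twist":[0,0,0.074],"fingers":1},
    {"delta_pos":[0,0,0],"twist":[0,0,0.074],"fingers":1},
    {"delta_pos":[0,0,0],"twist":[0,0,0],"fingers":1}
  ]
}}

```text
clock: 1.25
tool_pos: [0.3786, -0.3364, 0.3337]
ee_rot: [1.0, -0.001, -0.0, 0.0]
contact_force: [-0.1, -0.3, -0.3]
finger_gap: 1.0
finger_force: 0.0
```

Run:
```python
from h import *
import pickle
c=cam('wrist');cv2.imwrite('pics/w1.png',c['img']);pickle.dump(c,open('w1.pkl','wb'))
s=manip.observe();print(s['tool_pos'],s['ee_rot'],c['mtx'][0][0],c['D'])
```

```text
[ 0.37839084 -0.33649527  0.33356726] [ 9.99998303e-01  1.83765827e-03 -8.29968440e-05 -1.04927967e-04] 281.4237680824058 [-0.00797532  0.          0.          0.          0.        ]
```

View pics/w1.png

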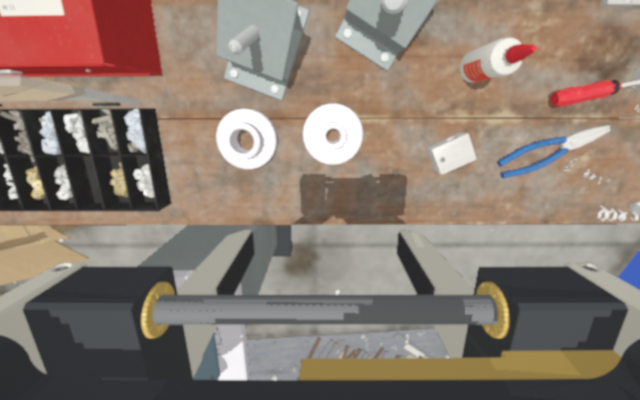

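The overhead view shows the large-bore pulley at (246,139), the small-bore pulley at (333,134), thin peg at (243,40), thick peg at (392,4), block at (453,153) and bottle at (488,62). I'll step forward for a view of the pegs.

Emit:
{"op": "carry_out", "data": {
  "commands": [
    {"delta_pos":[0.034,0,0.02],"twist":[0,0,0],"fingers":1},
    {"delta_pos":[0.034,0,0.02],"twist":[0,0,0],"fingers":1},
    {"delta_pos":[0.034,0,0.02],"twist":[0,0,0],"fingers":1},
    {"delta_pos":[0,0,0],"twist":[0,0,0],"fingers":1},
    {"delta_pos":[0,0,0],"twist":[0,0,0],"fingers":1}
  ]
}}

```text
clock: 1.72
tool_pos: [0.4806, -0.3359, 0.2711]
ee_rot: [1.0, 0.003, -0.002, -0.002]
contact_force: [0.3, -0.8, 0.2]
finger_gap: 0.998
finger_force: 0.0
```

Run:
```python
from h import *
import pickle
c=cam('wrist');pickle.dump(c,open('w2.pkl','wb'))
s=manip.observe();print(s['tool_pos'],s['ee_rot'])
cv2.imwrite('pics/w2.png',cv2.resize(c['img'][0:180,150:450],(800,480),interpolation=cv2.INTER_CUBIC))
w=pickle.load(open('w1.pkl','rb'))
g=w['img'].min(2)[90:185,195:385]
m=(g>185).astype(np.uint8)
cs,_=cv2.findContours(m,cv2.RETR_EXTERNAL,cv2.CHAIN_APPROX_NONE)
for k in cs:
    if cv2.contourArea(k)<400: continue
    e=cv2.fitEllipse(cv2.convexHull(k)+np.array([195,90]));print('rim',e,onz(w,e[0],.016))
```

```text
[ 0.48006808 -0.33647181  0.27275339] [ 9.99996894e-01  2.17593929e-03 -9.76226065e-04 -7.23781655e-04]
rim ((245.69361877441406, 138.3871612548828), (58.34624481201172, 62.45515060424805), 140.27340698242188) [ 0.41931014 -0.20949885  0.016     ]
rim ((332.3390808105469, 133.6448211669922), (60.20130920410156, 61.391178131103516), 9.538230895996094) [ 0.42647235 -0.34964507  0.016     ]
```

View pics/w2.png

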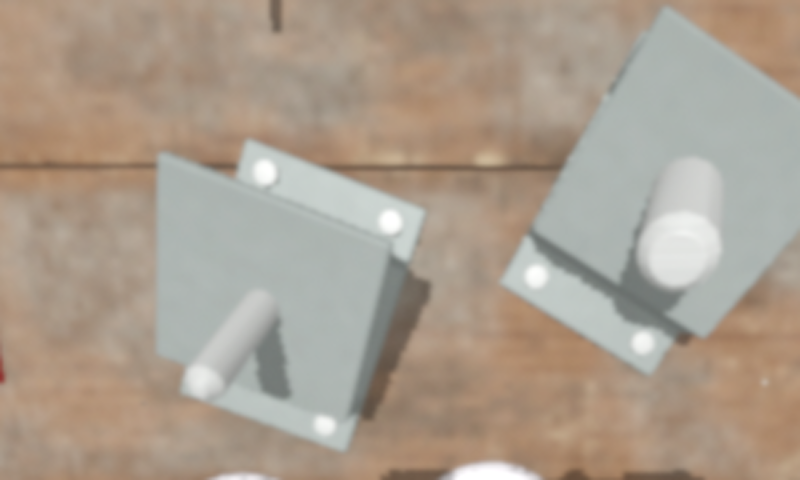

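Plate corners and peg tips are clear in the crop. Thin: corners (160,152), (392,242), (350,418), (157,353), tip (205,381). Thick: corners (665,8), (530,233), (705,338), tip (678,261).

Run:
```python
from h import *
import pickle
c=pickle.load(open('w2.pkl','rb'));a=cam('scene');b=cam('side')
f=lambda x,y:(150+(x+.5)*.375-.5,(y+.5)*.375-.5)
Z={'t':.103,'b':.054}
thin=[onz(c,f(160,153),.103),onz(c,f(392,243),.103),onz(c,f(350,418),.054),onz(c,f(157,353),.054)]
thick=[onz(c,f(665,8),.103),None,onz(c,f(705,338),.054),onz(c,f(530,233),.054)]
yaw=lambda v:np.degrees(np.arctan2(v[1],v[0]))
for n,q,t,st,bt in(('thin',thin,(205,381),(245.7,167.3),(275.3,162.7)),('thick',thick,(678,261),(307.7,190),(321,182.7))):
    y1=yaw(q[3]-q[2])-90
    print(n,'yaw from bottom',y1, 'bottom len',np.linalg.norm(q[3]-q[2]))
    if q[1] is not None: print('yaw top',yaw(q[0]-q[1])-90,'centre',np.mean(q,0)); 
    print(' side edge yaw',yaw((q[0]-q[3])), np.linalg.norm(q[0]-q[3]),'diag centre',(q[0]+q[2])/2)
    T=onz(c,f(*t),.1343);print(' tip on z',T,'tri all',tri((c,f(*t)),(a,st),(b,bt)),'scene z',onz(a,st,.1343),'side z',onz(b,bt,.1343))
    print(' root from tip',[ (T+.0325*np.array([np.cos(np.radians(y)),np.sin(np.radians(y)),0]))[:2].round(4) for y in(y1,)])
```

```text
thin yaw from bottom -18.558337339419907 bottom len 0.0950383404630217
yaw top -19.93098946161379 centre [ 0.55965417 -0.24829501  0.0785    ]
 side edge yaw -20.705639913504125 0.0966872060159667 diag centre [ 0.5600251  -0.24894169  0.0785    ]
 tip on z [ 0.53192595 -0.23853486  0.1343    ] tri all [ 0.53130737 -0.23589101  0.12962412] scene z [ 0.5291427  -0.23810211  0.1343    ] side z [ 0.52604611 -0.25224538  0.1343    ]
 root from tip [array([ 0.5627, -0.2489])]
thick yaw from bottom -28.571793772456132 bottom len 0.09507394078940666
 side edge yaw -30.461013377461303 0.09762266330388482 diag centre [ 0.60378242 -0.4269289   0.0785    ]
 tip on z [ 0.57509758 -0.41052412  0.1343    ] tri all [ 0.57771929 -0.41120469  0.13312336] scene z [ 0.58070892 -0.40885051  0.1343    ] side z [ 0.57482473 -0.4201066   0.1343    ]
 root from tip [array([ 0.6036, -0.4261])]
```

Poses found. Thin root is (0.5607,-0.2488) with yaw -20°, and thick root is (0.6038,-0.4266) with yaw -29.5°. I'll go above the small pulley and refine.

Emit:
{"op": "carry_out", "data": {
  "commands": [
    {"delta_pos":[-0.018,0.0043,0.037],"twist":[0,0,0],"fingers":1},
    {"delta_pos":[-0.018,0.0043,0.037],"twist":[0,0,0],"fingers":1},
    {"delta_pos":[-0.018,0.0043,0.037],"twist":[0,0,0],"fingers":1},
    {"delta_pos":[0,0,0],"twist":[0,0,0],"fingers":1},
    {"delta_pos":[0,0,0],"twist":[0,0,0],"fingers":1}
  ]
}}

```text
clock: 2.28
tool_pos: [0.4246, -0.3494, 0.1627]
ee_rot: [1.0, -0.001, -0.001, -0.001]
contact_force: [0.2, -1.1, 0.8]
finger_gap: 0.999
finger_force: 0.0
```

```bash
cat >> h.py <<'E'
def rim(c,exp,z=.018,r=.06):
    u,v=proj(c,[*exp,z]).astype(int);h=int(r*c['mtx'][0][0]/(c['pose'][2,3]-z))
    y0,x0=max(0,v-h),max(0,u-h)
    m=(c['img'].min(2)[y0:v+h,x0:u+h]>180).astype(np.uint8)
    cs,_=cv2.findContours(m,cv2.RETR_EXTERNAL,cv2.CHAIN_APPROX_NONE)
    k=max(cs,key=cv2.contourArea);e=cv2.fitEllipse(cv2.convexHull(k)+np.array([x0,y0]))
    return e,onz(c,e[0],z)
E
python3 - <<'E'
from h import *
c=cam('wrist');s=manip.observe();print(s['tool_pos'],s['ee_rot'])
print(rim(c,(.4265,-.3496)));print(proj(c,(.4265,-.3496,.042)))
cv2.imwrite('pics/w3.png',c['img'])
E
```

```text
[ 0.4266171  -0.35082915  0.16487861] [ 9.99998779e-01 -1.71623835e-04  1.10690059e-03  1.08956332e-03]
(((324.01275634765625, 173.22195434570312), (53.99340057373047, 87.25045013427734), 91.3768310546875), array([ 0.4441376 , -0.34913544,  0.018     ]))
[324.43102147 195.85711241]
```

View pics/w3.png

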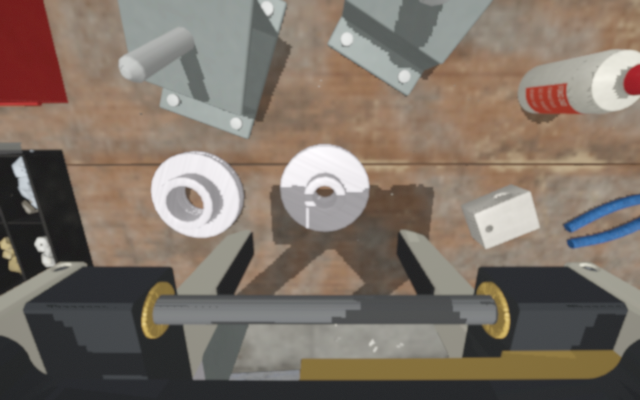

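The small pulley, half in shadow, spans columns 281–369 and rows 144–233, so its centre is (325,188.5). The large one spans 151–244 and 151–238.

Run:
```python
from h import *
c=cam('wrist');print(onz(c,(325,188.5),.016),rim(c,(.419,-.2095))[1],onz(c,(197.5,195),.016))
p=np.mean([manip.observe()['tool_pos'] for _ in range(3)],0);print(p)
g=cv2.cvtColor(c['img'],cv2.COLOR_BGR2HSV)
u,v=proj(c,(.4265,-.3496,.018)).astype(int);m=((g[...,1]<25)&(g[...,2]>110)).astype(np.uint8)[v-60:v+60,u-60:u+60]
k=max(cv2.findContours(m,0,1)[0],key=cv2.contourArea);e=cv2.fitEllipse(cv2.convexHull(k)+np.array([u-60,v-60]));print(e,onz(c,e[0],.017))
```

```text
[ 0.42896079 -0.35219577  0.016     ] [ 0.42139886 -0.21061808  0.018     ] [ 0.42179356 -0.21318527  0.016     ]
[ 0.42778195 -0.35148879  0.16592913]
((322.337646484375, 189.59732055664062), (86.9196548461914, 88.32038116455078), 86.45349884033203) [ 0.42800448 -0.34931508  0.017     ]
```

Emit:
{"op": "carry_out", "data": {
  "commands": [
    {"delta_pos":[0,0,0.035],"twist":[0,0,0],"fingers":1},
    {"delta_pos":[0,0,0.035],"twist":[0,0,0],"fingers":1},
    {"delta_pos":[0.0005,0,0.03],"twist":[0,0,0],"fingers":1},
    {"delta_pos":[0,0,0.021],"twist":[0,0,0],"fingers":1},
    {"delta_pos":[0,0,0],"twist":[0,0,0],"fingers":1},
    {"delta_pos":[0,0,0],"twist":[0,0,0],"fingers":-1},
    {"delta_pos":[0,0,0],"twist":[0,0,0],"fingers":-1},
    {"delta_pos":[0,0,0],"twist":[0,0,0],"fingers":-1},
    {"delta_pos":[0,0,0],"twist":[0,0,0],"fingers":-1},
    {"delta_pos":[0,0,0],"twist":[0,0,0],"fingers":-1},
    {"delta_pos":[0,0,0],"twist":[0,0,0],"fingers":-1},
    {"delta_pos":[0,0,0],"twist":[0,0,0],"fingers":-1}
  ],
  "force": 40
}}

```text
clock: 3.38
tool_pos: [0.427, -0.3498, 0.0422]
ee_rot: [1.0, 0.001, 0.0, 0.0]
contact_force: [-0.5, 0.0, -0.5]
finger_gap: 0.547
finger_force: 0.0
```

Emit:
{"op": "carry_out", "data": {
  "commands": [
    {"delta_pos":[0,0,0],"twist":[0,0,0],"fingers":-1},
    {"delta_pos":[0,0,0],"twist":[0,0,0],"fingers":-1},
    {"delta_pos":[0,0,0],"twist":[0,0,0],"fingers":-1},
    {"delta_pos":[0,0,0],"twist":[0,0,0],"fingers":-1},
    {"delta_pos":[0,0,0],"twist":[0,0,0],"fingers":-1}
  ]
}}

```text
clock: 3.8
tool_pos: [0.4268, -0.3494, 0.0418]
ee_rot: [1.0, 0.0, -0.0, -0.0]
contact_force: [-0.7, 1.2, 3.8]
finger_gap: 0.443
finger_force: 40.0
```

Emit:
{"op": "carry_out", "data": {
  "commands": [
    {"delta_pos":[0,0,-0.02],"twist":[0,0,0],"fingers":-1},
    {"delta_pos":[0,0,-0.035],"twist":[0,0,0],"fingers":-1},
    {"delta_pos":[0,0,-0.04],"twist":[0,0,0],"fingers":-1},
    {"delta_pos":[0,0,-0.04],"twist":[0,0,0.0555],"fingers":-1},
    {"delta_pos":[0,0,-0.04],"twist":[0,0,0.0555],"fingers":-1},
    {"delta_pos":[0,0,-0.02],"twist":[0,0,0.0555],"fingers":-1},
    {"delta_pos":[0,0,0],"twist":[0,0,0.0555],"fingers":-1},
    {"delta_pos":[0,0,0],"twist":[0,0.0667,0],"fingers":-1},
    {"delta_pos":[0,0,0],"twist":[0,0.0667,0],"fingers":-1},
    {"delta_pos":[0,0,0],"twist":[0,0.0667,0],"fingers":-1},
    {"delta_pos":[0,0,0],"twist":[0,0.0667,0],"fingers":-1},
    {"delta_pos":[0,0,0],"twist":[0,0.0667,0],"fingers":-1}
  ]
}}

```text
clock: 4.8
tool_pos: [0.4262, -0.3494, 0.2364]
ee_rot: [0.951, -0.167, 0.257, 0.046]
contact_force: [1.4, 1.1, -2.9]
finger_gap: 0.441
finger_force: 40.0
```

```bash
cat >> h.py <<'E'
PEG={'thin':((.5607,-.2488,.078),-20.),'thick':((.6038,-.4266,.078),-29.5)}
def goal(n,d):
    o,y=PEG[n];y=np.radians(y);x=np.array([np.cos(y),np.sin(y),0])
    ax=-.5*x+np.array([0,0,3**.5/2]);ty=np.array([np.sin(y),-np.cos(y),0])
    M=np.c_[np.cross(ty,-ax),ty,-ax];return np.array(o)+d*ax,M
def need(n,d):
    S=[manip.observe() for _ in range(3)];p=np.mean([s['tool_pos'] for s in S],0);Q=R.from_quat([s['ee_rot'] for s in S]).mean()
    g,M=goal(n,d);print('tcp',p.round(4),'goal',g.round(4),'shift tool',(Q.inv().apply(g-p)).round(4),'turn frac',((Q.inv()*R.from_matrix(M)).as_rotvec()/(np.pi/2)).round(4))
E
python3 -c "
from h import *
need('thin',.127);need('thin',.042);print(manip.observe()['joint_positions'])"
```

```text
tcp [ 0.4262 -0.3494  0.2364] goal [ 0.501  -0.2271  0.188 ] shift tool [ 0.0004 -0.1406  0.0559] turn frac [ 0.0008 -0.0024  0.001 ]
tcp [ 0.4262 -0.3494  0.2364] goal [ 0.541  -0.2416  0.1144] shift tool [ 1.000e-04 -1.407e-01  1.409e-01] turn frac [ 0.0008 -0.0024  0.001 ]
[-1.1228178   0.00736033  1.95757828  0.48899148  0.84327982  0.52827906]
```

Emit:
{"op": "carry_out", "data": {
  "commands": [
    {"delta_pos":[0,-0.035,0],"twist":[0,0,0],"fingers":-1},
    {"delta_pos":[0,-0.035,0],"twist":[0,0,0],"fingers":-1},
    {"delta_pos":[0,-0.035,0],"twist":[0,0,0],"fingers":-1},
    {"delta_pos":[0,-0.0355,0],"twist":[0,0,0],"fingers":-1},
    {"delta_pos":[0,0,0.028],"twist":[0,0,0],"fingers":-1},
    {"delta_pos":[0,0,0.028],"twist":[0,0,0],"fingers":-1},
    {"delta_pos":[0,0,0],"twist":[0,0,0],"fingers":-1},
    {"delta_pos":[0,0,0],"twist":[0,0,0],"fingers":-1},
    {"delta_pos":[0,0,0],"twist":[0,0,0],"fingers":-1}
  ]
}}

```text
clock: 5.55
tool_pos: [0.5007, -0.2269, 0.1879]
ee_rot: [0.952, -0.167, 0.254, 0.044]
contact_force: [0.3, 0.3, -2.7]
finger_gap: 0.442
finger_force: 40.0
```

Run:
```python
from h import *
w=cam('wrist');need('thin',.127)
a=cam('scene');need('thin',.127);b=cam('side');need('thin',.127)
o=np.zeros((600,800,3),np.uint8)
o[:300,:400]=cv2.resize(a['img'][125:200,205:305],(400,300),interpolation=2)
o[:300,400:]=cv2.resize(b['img'][120:195,235:335],(400,300),interpolation=2)
o[300:,:480]=cv2.resize(w['img'],(480,300));cv2.imwrite('pics/pre1.png',o)
```

```text
tcp [ 0.5009 -0.2274  0.1887] goal [ 0.501  -0.2271  0.188 ] shift tool [-0.0003 -0.0004  0.0007] turn frac [-0.0002 -0.0003  0.0006]
tcp [ 0.501  -0.2277  0.1892] goal [ 0.501  -0.2271  0.188 ] shift tool [-0.0007 -0.0006  0.001 ] turn frac [ 0.0001 -0.0009  0.0006]
tcp [ 0.501  -0.2278  0.1894] goal [ 0.501  -0.2271  0.188 ] shift tool [-0.0009 -0.0007  0.0011] turn frac [ 0.0003 -0.0013  0.0006]
```

View pics/pre1.png

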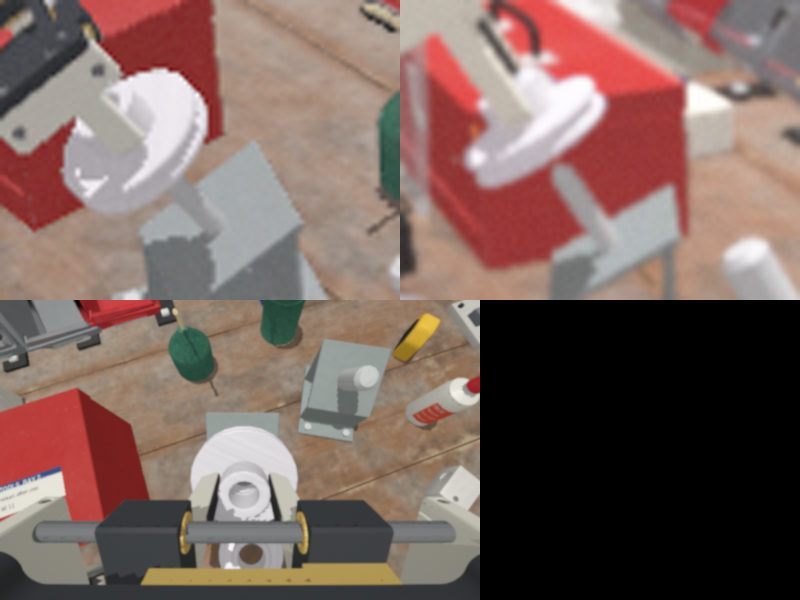

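The pulley is aligned with the thin peg, and the peg tip shows through the bore in the wrist inset at about (245,492). Inserting in steps while watching the force.

Emit:
{"op": "carry_out", "data": {
  "commands": [
    {"delta_pos":[0,0,0.01],"twist":[0,0,0],"fingers":-1},
    {"delta_pos":[0,0,0.01],"twist":[0,0,0],"fingers":-1},
    {"delta_pos":[0,0,0.01],"twist":[0,0,0],"fingers":-1},
    {"delta_pos":[0,0,0.01],"twist":[0,0,0],"fingers":-1},
    {"delta_pos":[0,0,0],"twist":[0,0,0],"fingers":-1}
  ]
}}

```text
clock: 6.12
tool_pos: [0.5197, -0.2335, 0.1509]
ee_rot: [0.952, -0.167, 0.254, 0.044]
contact_force: [-0.4, 0.2, -3.7]
finger_gap: 0.443
finger_force: 40.0
```

Emit:
{"op": "carry_out", "data": {
  "commands": [
    {"delta_pos":[0,0,0.012],"twist":[0,0,0],"fingers":-1},
    {"delta_pos":[0,0,0.012],"twist":[0,0,0],"fingers":-1},
    {"delta_pos":[0,0,0.01],"twist":[0,0,0],"fingers":-1},
    {"delta_pos":[0,0,0.005],"twist":[0,0,0],"fingers":-1},
    {"delta_pos":[0,0,0],"twist":[0,0,0],"fingers":-1},
    {"delta_pos":[0,0,0],"twist":[0,0,0],"fingers":-1}
  ]
}}

```text
clock: 6.62
tool_pos: [0.5381, -0.2403, 0.1193]
ee_rot: [0.951, -0.167, 0.255, 0.044]
contact_force: [-0.3, 0.5, -3.0]
finger_gap: 0.444
finger_force: 40.0
```

```bash
python3 -c "
from h import *
need('thin',.042)"
```

```text
tcp [ 0.5381 -0.2403  0.1193] goal [ 0.541  -0.2416  0.1144] shift tool [0.0002 0.0003 0.0059] turn frac [-0.0008  0.0005  0.0007]
```

Advance the last few mm until contact.

Emit:
{"op": "carry_out", "data": {
  "commands": [
    {"delta_pos":[0,0,0.003],"twist":[0,0,0],"fingers":-1},
    {"delta_pos":[0,0,0.002],"twist":[0,0,0],"fingers":-1},
    {"delta_pos":[0,0,0.001],"twist":[0,0,0],"fingers":-1},
    {"delta_pos":[0,0,0],"twist":[0,0,0],"fingers":-1}
  ]
}}

```text
clock: 6.95
tool_pos: [0.5407, -0.2415, 0.1162]
ee_rot: [0.951, -0.167, 0.256, 0.045]
contact_force: [-12.5, 3.7, 11.6]
finger_gap: 0.442
finger_force: 40.0
```

Emit:
{"op": "carry_out", "data": {
  "commands": [
    {"delta_pos":[0,0,0],"twist":[0,0,0],"fingers":1},
    {"delta_pos":[0,0,0],"twist":[0,0,0],"fingers":1},
    {"delta_pos":[0,0,0],"twist":[0,0,0],"fingers":1},
    {"delta_pos":[0,0,0],"twist":[0,0,0],"fingers":1},
    {"delta_pos":[0,0,0],"twist":[0,0,0],"fingers":1},
    {"delta_pos":[0,0,-0.01],"twist":[0,0,0],"fingers":1},
    {"delta_pos":[0,0,-0.02],"twist":[0,0,0],"fingers":1},
    {"delta_pos":[0,0,-0.03],"twist":[0,0,0],"fingers":1},
    {"delta_pos":[0,0,-0.03],"twist":[0,0,0],"fingers":1},
    {"delta_pos":[0,0,-0.03],"twist":[0,0,0],"fingers":1},
    {"delta_pos":[0,0,0],"twist":[0,0,0],"fingers":1}
  ]
}}

```text
clock: 7.87
tool_pos: [0.4847, -0.2218, 0.2243]
ee_rot: [0.95, -0.166, 0.258, 0.047]
contact_force: [0.4, 0.7, 0.6]
finger_gap: 0.998
finger_force: 0.0
```

Run:
```python
from h import *
w=cam('wrist');a=cam('scene');b=cam('side');need('thin',.162)
o=np.zeros((600,800,3),np.uint8)
o[:300,:400]=cv2.resize(a['img'][145:220,205:305],(400,300),interpolation=2)
o[:300,400:]=cv2.resize(b['img'][145:220,235:335],(400,300),interpolation=2)
o[300:,:480]=cv2.resize(w['img'],(480,300));cv2.imwrite('pics/post1.png',o)
```

```text
tcp [ 0.4844 -0.2211  0.2188] goal [ 0.4846 -0.2211  0.2183] shift tool [-0.0001 -0.0001  0.0005] turn frac [-0.     -0.0007  0.0007]
```

View pics/post1.png

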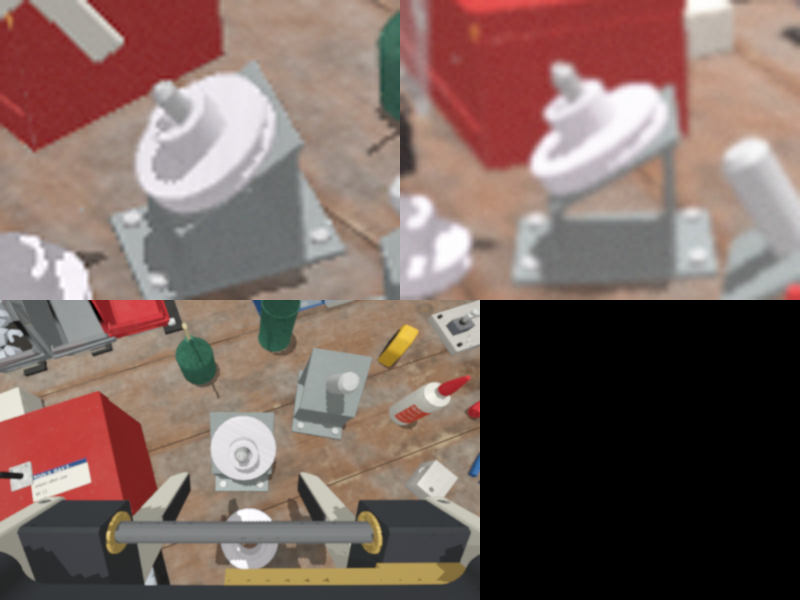

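The small pulley is fully home on the thin peg, flat against the plate with its hub out, in both views. Now the large pulley at about (0.420,-0.2105).

Emit:
{"op": "carry_out", "data": {
  "commands": [
    {"delta_pos":[0,0,0],"twist":[0,-0.0667,0],"fingers":1},
    {"delta_pos":[0,0,0],"twist":[0,-0.0667,0],"fingers":1},
    {"delta_pos":[0,0,0],"twist":[0,-0.0667,0],"fingers":1},
    {"delta_pos":[0,0,0],"twist":[0,-0.0667,0],"fingers":1},
    {"delta_pos":[0,0,0],"twist":[0,-0.0667,0],"fingers":1},
    {"delta_pos":[0,0,0],"twist":[0,0,-0.0555],"fingers":1},
    {"delta_pos":[0,0,0],"twist":[0,0,-0.0555],"fingers":1},
    {"delta_pos":[0,0,0],"twist":[0,0,-0.0555],"fingers":1},
    {"delta_pos":[0,0,0],"twist":[0,0,-0.0555],"fingers":1},
    {"delta_pos":[-0.0325,-0.0055,0],"twist":[0,0,0],"fingers":1},
    {"delta_pos":[-0.0325,-0.0055,0],"twist":[0,0,0],"fingers":1},
    {"delta_pos":[0,0,0],"twist":[0,0,0],"fingers":1}
  ]
}}

```text
clock: 9.02
tool_pos: [0.4147, -0.2075, 0.2154]
ee_rot: [1.0, 0.001, -0.004, -0.003]
contact_force: [-1.1, -0.7, 0.1]
finger_gap: 1.003
finger_force: 0.0
```

Run:
```python
from h import *
for i in range(3):
    c=cam('wrist');s=manip.observe();print(s['tool_pos'].round(4),s['ee_rot'].round(4))
    g=cv2.cvtColor(c['img'],cv2.COLOR_BGR2HSV)
    u,v=proj(c,(.42,-.2105,.018)).astype(int);m=((g[...,1]<25)&(g[...,2]>110)).astype(np.uint8)[v-55:v+55,u-55:u+55]
    k=max(cv2.findContours(m,0,1)[0],key=cv2.contourArea);e=cv2.fitEllipse(cv2.convexHull(k)+np.array([u-55,v-55]));print(e,onz(c,e[0],.017))
```

```text
[ 0.4173 -0.2088  0.2164] [ 1.0e+00  1.0e-04 -2.0e-03 -1.6e-03]
((326.102783203125, 174.11297607421875), (76.18919372558594, 77.25969696044922), 85.10674285888672) [ 0.42033872 -0.20890585  0.017     ]
[ 0.419  -0.2098  0.2171] [ 1.e+00  1.e-04 -8.e-04 -8.e-04]
((324.7124938964844, 176.57994079589844), (75.57643127441406, 76.72071075439453), 87.36131286621094) [ 0.42034306 -0.20891616  0.017     ]
[ 0.42   -0.2103  0.2176] [ 1.e+00  3.e-04 -2.e-04 -4.e-04]
((323.72998046875, 178.07008361816406), (75.46026611328125, 76.41431427001953), 92.66873931884766) [ 0.42044551 -0.2089544   0.017     ]
```

Emit:
{"op": "carry_out", "data": {
  "commands": [
    {"delta_pos":[0,-0.001,0.035],"twist":[0,0,0],"fingers":1},
    {"delta_pos":[0,0,0.035],"twist":[0,0,0],"fingers":1},
    {"delta_pos":[0,0,0.035],"twist":[0,0,0],"fingers":1},
    {"delta_pos":[0,0,0.03],"twist":[0,0,0],"fingers":1},
    {"delta_pos":[0,0,0.025],"twist":[0,0,0],"fingers":1},
    {"delta_pos":[0,0,0.016],"twist":[0,0,0],"fingers":1},
    {"delta_pos":[0,0,0],"twist":[0,0,0],"fingers":1},
    {"delta_pos":[0,0,0],"twist":[0,0,0],"fingers":1},
    {"delta_pos":[0,0,0],"twist":[0,0,0],"fingers":1}
  ]
}}

```text
clock: 9.92
tool_pos: [0.4207, -0.2097, 0.0429]
ee_rot: [1.0, 0.001, 0.0, 0.0]
contact_force: [0.4, -0.2, -0.0]
finger_gap: 1.001
finger_force: 0.0
```

Emit:
{"op": "carry_out", "data": {
  "commands": [
    {"delta_pos":[0,0,0],"twist":[0,0,0],"fingers":-1},
    {"delta_pos":[0,0,0],"twist":[0,0,0],"fingers":-1},
    {"delta_pos":[0,0,0],"twist":[0,0,0],"fingers":-1},
    {"delta_pos":[0,0,0],"twist":[0,0,0],"fingers":-1},
    {"delta_pos":[0,0,0],"twist":[0,0,0],"fingers":-1},
    {"delta_pos":[0,0,0],"twist":[0,0,0],"fingers":-1},
    {"delta_pos":[0,0,0],"twist":[0,0,0],"fingers":-1},
    {"delta_pos":[0,0,0],"twist":[0,0,0],"fingers":-1},
    {"delta_pos":[0,0,0],"twist":[0,0,0],"fingers":-1},
    {"delta_pos":[0,0,0],"twist":[0,0,0],"fingers":-1}
  ],
  "force": 40
}}

```text
clock: 10.75
tool_pos: [0.4196, -0.209, 0.0427]
ee_rot: [1.0, 0.001, 0.0, -0.0]
contact_force: [-1.1, 1.9, 5.8]
finger_gap: 0.599
finger_force: 40.0
```

Emit:
{"op": "carry_out", "data": {
  "commands": [
    {"delta_pos":[0,0,-0.02],"twist":[0,0,0],"fingers":-1},
    {"delta_pos":[0,0,-0.035],"twist":[0,0,0],"fingers":-1},
    {"delta_pos":[0,0,-0.04],"twist":[0,0,0.0656],"fingers":-1},
    {"delta_pos":[0,0,-0.04],"twist":[0,0,0.0656],"fingers":-1},
    {"delta_pos":[0,0,-0.04],"twist":[0,0,0.0656],"fingers":-1},
    {"delta_pos":[0,0,-0.03],"twist":[0,0,0.0656],"fingers":-1},
    {"delta_pos":[0,0,0],"twist":[0,0,0.0656],"fingers":-1},
    {"delta_pos":[0,0,0],"twist":[0,0.0667,0],"fingers":-1},
    {"delta_pos":[0,0,0],"twist":[0,0.0667,0],"fingers":-1},
    {"delta_pos":[0,0,0],"twist":[0,0.0667,0],"fingers":-1},
    {"delta_pos":[0,0,0],"twist":[0,0.0667,0],"fingers":-1},
    {"delta_pos":[0,0,0],"twist":[0,0.0667,0],"fingers":-1}
  ]
}}

```text
clock: 11.75
tool_pos: [0.4189, -0.2088, 0.2471]
ee_rot: [0.934, -0.245, 0.252, 0.067]
contact_force: [0.1, 1.0, -3.1]
finger_gap: 0.598
finger_force: 40.0
```

Emit:
{"op": "carry_out", "data": {
  "commands": [
    {"delta_pos":[0,0,0],"twist":[0,0,0],"fingers":-1},
    {"delta_pos":[0,0,0],"twist":[0,0,0],"fingers":-1}
  ]
}}

```text
clock: 11.92
tool_pos: [0.4178, -0.2079, 0.246]
ee_rot: [0.935, -0.246, 0.248, 0.065]
contact_force: [-0.0, -0.2, -2.1]
finger_gap: 0.597
finger_force: 40.0
```

```bash
python3 -c "
from h import *
need('thick',.127)"
```

```text
tcp [ 0.4178 -0.2079  0.246 ] goal [ 0.5485 -0.3953  0.188 ] shift tool [0.1502 0.0987 0.1525] turn frac [-0.0004  0.0029 -0.0005]
```

Emit:
{"op": "carry_out", "data": {
  "commands": [
    {"delta_pos":[0.025,0.0165,0],"twist":[0,0,0],"fingers":-1},
    {"delta_pos":[0.025,0.0165,0],"twist":[0,0,0],"fingers":-1},
    {"delta_pos":[0.025,0.0165,0],"twist":[0,0,0],"fingers":-1},
    {"delta_pos":[0.025,0.0165,0],"twist":[0,0,0],"fingers":-1},
    {"delta_pos":[0.025,0.0165,0],"twist":[0,0,0],"fingers":-1},
    {"delta_pos":[0.025,0.0165,0],"twist":[0,0,0],"fingers":-1},
    {"delta_pos":[0,0,0.035],"twist":[0,0,0],"fingers":-1},
    {"delta_pos":[0,0,0.035],"twist":[0,0,0],"fingers":-1},
    {"delta_pos":[0,0,0.035],"twist":[0,0,0],"fingers":-1},
    {"delta_pos":[0,0,0.035],"twist":[0,0,0],"fingers":-1},
    {"delta_pos":[0,0,0],"twist":[0,0,0],"fingers":-1},
    {"delta_pos":[0,0,0],"twist":[0,0,0],"fingers":-1}
  ]
}}

```text
clock: 12.92
tool_pos: [0.5458, -0.3939, 0.1979]
ee_rot: [0.935, -0.246, 0.248, 0.064]
contact_force: [-0.4, 0.4, -1.6]
finger_gap: 0.602
finger_force: 40.0
```

Run:
```python
from h import *
w=cam('wrist');a=cam('scene');b=cam('side');need('thick',.127)
o=np.zeros((600,800,3),np.uint8)
o[:300,:400]=cv2.resize(a['img'][145:220,265:365],(400,300),interpolation=2)
o[:300,400:]=cv2.resize(b['img'][135:210,275:375],(400,300),interpolation=2)
o[300:,:480]=cv2.resize(w['img'],(480,300));cv2.imwrite('pics/pre2.png',o)
```

```text
tcp [ 0.546  -0.3948  0.2035] goal [ 0.5485 -0.3953  0.188 ] shift tool [-0.0057 -0.0008  0.0147] turn frac [ 0.0003 -0.0018  0.0009]
```

View pics/pre2.png

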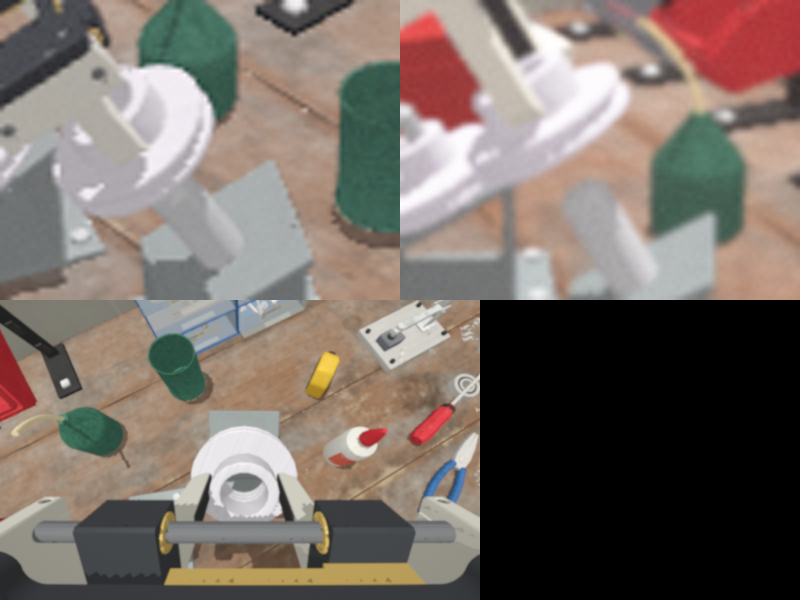

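The large pulley is about 15 mm short and about 6 mm off in tool x, with the bore near (243,490) in the wrist inset. Correct that first.

Emit:
{"op": "carry_out", "data": {
  "commands": [
    {"delta_pos":[-0.0057,-0.0008,0.0],"twist":[0,0,0],"fingers":-1},
    {"delta_pos":[0,0,0.01],"twist":[0,0,0],"fingers":-1},
    {"delta_pos":[0,0,0],"twist":[0,0,0],"fingers":-1},
    {"delta_pos":[0,0,0],"twist":[0,0,0],"fingers":-1},
    {"delta_pos":[0,0,0],"twist":[0,0,0],"fingers":-1},
    {"delta_pos":[0,0,0],"twist":[0,0,0],"fingers":-1}
  ]
}}

```text
clock: 13.57
tool_pos: [0.5454, -0.3931, 0.1902]
ee_rot: [0.934, -0.246, 0.251, 0.066]
contact_force: [0.1, 0.6, -2.3]
finger_gap: 0.6
finger_force: 40.0
```

```bash
python3 -c "
from h import *
need('thick',.127);cam('side');cam('side');need('thick',.127)"
```

```text
tcp [ 0.5454 -0.3931  0.1902] goal [ 0.5485 -0.3953  0.188 ] shift tool [0.0022 0.0004 0.0038] turn frac [-0.0001 -0.0005  0.0004]
tcp [ 0.5455 -0.3931  0.1901] goal [ 0.5485 -0.3953  0.188 ] shift tool [0.0022 0.0005 0.0037] turn frac [-0.0001 -0.0004  0.0004]
```

Emit:
{"op": "carry_out", "data": {
  "commands": [
    {"delta_pos":[0.0022,0.0005,0.004],"twist":[0,0,0],"fingers":-1},
    {"delta_pos":[0,0,0.01],"twist":[0,0,0],"fingers":-1},
    {"delta_pos":[0,0,0.01],"twist":[0,0,0],"fingers":-1},
    {"delta_pos":[0,0,0.01],"twist":[0,0,0],"fingers":-1},
    {"delta_pos":[0,0,0.01],"twist":[0,0,0],"fingers":-1},
    {"delta_pos":[0,0,0],"twist":[0,0,0],"fingers":-1},
    {"delta_pos":[0,0,0],"twist":[0,0,0],"fingers":-1},
    {"delta_pos":[0,0,0],"twist":[0,0,0],"fingers":-1}
  ]
}}

```text
clock: 14.33
tool_pos: [0.566, -0.4051, 0.1524]
ee_rot: [0.934, -0.246, 0.25, 0.066]
contact_force: [0.4, 0.4, -2.3]
finger_gap: 0.6
finger_force: 40.0
```

```bash
python3 -c "
from h import *
need('thick',.042)"
```

```text
tcp [ 0.566  -0.4051  0.1524] goal [ 0.5855 -0.4163  0.1144] shift tool [0.0005 0.0002 0.0441] turn frac [-0.0004  0.0003  0.0004]
```

Emit:
{"op": "carry_out", "data": {
  "commands": [
    {"delta_pos":[0,0,0.012],"twist":[0,0,0],"fingers":-1},
    {"delta_pos":[0,0,0.012],"twist":[0,0,0],"fingers":-1},
    {"delta_pos":[0,0,0.01],"twist":[0,0,0],"fingers":-1},
    {"delta_pos":[0,0,0.005],"twist":[0,0,0],"fingers":-1},
    {"delta_pos":[0,0,0.002],"twist":[0,0,0],"fingers":-1},
    {"delta_pos":[0,0,0.001],"twist":[0,0,0],"fingers":-1},
    {"delta_pos":[0,0,0],"twist":[0,0,0],"fingers":-1},
    {"delta_pos":[0,0,0],"twist":[0,0,0],"fingers":-1}
  ]
}}

```text
clock: 15.0
tool_pos: [0.5844, -0.4156, 0.1167]
ee_rot: [0.934, -0.246, 0.251, 0.066]
contact_force: [0.2, 0.4, -2.7]
finger_gap: 0.597
finger_force: 40.0
```

Emit:
{"op": "carry_out", "data": {
  "commands": [
    {"delta_pos":[0,0,0.001],"twist":[0,0,0],"fingers":-1},
    {"delta_pos":[0,0,0.001],"twist":[0,0,0],"fingers":-1},
    {"delta_pos":[0,0,0.001],"twist":[0,0,0],"fingers":-1},
    {"delta_pos":[0,0,0],"twist":[0,0,0],"fingers":-1}
  ]
}}

```text
clock: 15.33
tool_pos: [0.5853, -0.4161, 0.1155]
ee_rot: [0.934, -0.245, 0.251, 0.066]
contact_force: [-8.7, 6.5, 7.8]
finger_gap: 0.603
finger_force: 40.0
```

Emit:
{"op": "carry_out", "data": {
  "commands": [
    {"delta_pos":[0,0,0],"twist":[0,0,0],"fingers":1},
    {"delta_pos":[0,0,0],"twist":[0,0,0],"fingers":1},
    {"delta_pos":[0,0,0],"twist":[0,0,0],"fingers":1},
    {"delta_pos":[0,0,0],"twist":[0,0,0],"fingers":1},
    {"delta_pos":[0,0,0],"twist":[0,0,0],"fingers":1},
    {"delta_pos":[0,0,-0.01],"twist":[0,0,0],"fingers":1},
    {"delta_pos":[0,0,-0.02],"twist":[0,0,0],"fingers":1},
    {"delta_pos":[0,0,-0.03],"twist":[0,0,0],"fingers":1},
    {"delta_pos":[0,0,-0.035],"twist":[0,0,0],"fingers":1},
    {"delta_pos":[0,0,-0.035],"twist":[0,0,0],"fingers":1},
    {"delta_pos":[0,0,0],"twist":[0,0,0],"fingers":1},
    {"delta_pos":[0,0,0],"twist":[0,0,0],"fingers":1}
  ]
}}

```text
clock: 16.33
tool_pos: [0.5291, -0.3849, 0.23]
ee_rot: [0.934, -0.245, 0.253, 0.068]
contact_force: [0.4, -0.2, -0.5]
finger_gap: 0.999
finger_force: 0.0
```

Run:
```python
from h import *
w=cam('wrist');a=cam('scene');b=cam('side')
o=np.zeros((600,800,3),np.uint8)
o[:300,:400]=cv2.resize(a['img'][150:255,230:370],(400,300),interpolation=2)
o[:300,400:]=cv2.resize(b['img'][150:255,240:380],(400,300),interpolation=2)
o[300:,:480]=cv2.resize(w['img'],(480,300));cv2.imwrite('pics/post2.png',o)
```

```text
(no output)
```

View pics/post2.png

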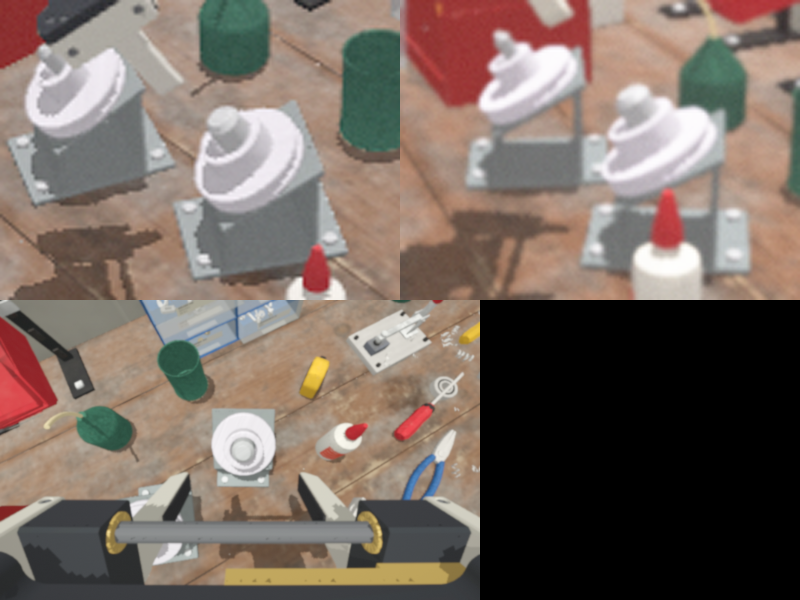

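Both pulleys sit flush on their plates with hubs out, nothing else has moved, and the gripper is clear. Handing in.

```bash
python3 -c "
from plant import manip
print(manip.hand_in())"
```

```text
the job is handed in; nothing more can be done
None
```

Both pulleys hang fully home on their matching pegs, hubs outward, with the bystanders untouched in the final pictures; I handed the job in at about 16.5 s, and the hand-in returned no verdict.

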